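# Put the mosaic tile in the display case and click its sprung lid shut

## Robot

A 6-joint arm with a two-finger parallel gripper is mounted at the origin on the work surface. World frame = base frame: x ahead of the robot, y to its left, z up, the work surface at z = 0. Lengths are in m, angles in rad, forces in N, time in s.
With the tool pointing down it reaches from about 0.3 to 0.875 m from the base axis. Payload 6.4 kg.
Tool frame: the origin (TCP) lies at the centre of the arm's flange, where the gripper is bolted on; the fingertips stand 173 mm ahead of it and the grasp point (between the pads) lies ctrl.grip_point_offset ahead of it (ctrl.grip_point_offset is the distance from the TCP to the grasp point, in m); z points along the fingers, y is the direction in which the jaws open and shut (so a half turn about z gives the same grasp; the last joint's range is limited). The gripper opens to 85 mm and grips with 20 to 120 N. Pads are 22 mm wide; open, the fingers measure 114 mm over their backs; the gripper's body (76 mm by 85 mm) begins 54 mm behind the grasp point. The pads swing forward as they close: fully open they stand 13 mm farther back than shut.
Start: joints at [-1.445, 0.181, 1.607, -0, 1.354, -0.206], TCP at [0.187, -0.544, 0.405] pointing down, gripper open.
Joint ranges: [-2.99, 2.99], [-0.89, 2.07], [0.3, 2.58], [-1.14, 4.28], [0, 2.63], [-3.12, 3.12]. Speed limits (rad/s): [2.57, 2.57, 3.01, 3.14, 3.14, 3.14].

## Interface

Orientations are given as a unit quaternion [w, x, y, z].
In Python, from bench import ctrl, cams, boxes_of, landmark_of gives the robot as it stands.
- The arm moves only by the shell command python3 -m handwheel 'ROWS'. ROWS is JSON, a list of rows, each an object with "offset": the shift along the tool's x, y, z in m, a list of three; "spin": the turn about the tool's z in degrees; "grip": the opening, from 0 (shut) to 1 (fully open). A call has 1 to 20 rows; each row is the pose to reach, as a shift and turn from the pose commanded when the call began, along the tool's axes at that moment; what a row does not reach only later rows make up. A row lasts 1/8 s, in which the tool goes at most 62.5 mm and 10.7 degrees, less where a joint would pass 70% of its speed; a pose out of reach is approached as far as the arm can. A call with a gripper value outside its range is refused whole. The fingers move at their own pace and stop on an object; the grip force is fixed at half the most. Time passes only in rows, so rows that repeat a pose let the fingers close. It gives the time, the measured TCP pose, the force and the opening at its end, in the units of the state.
- ctrl.get_obs(): the state, without advancing time (a new reading comes with each control period).
- cams.camera(name): name is "scene" or "top"; returns a dict with "color" (400x640x3 uint8, red, green, blue), "camera_matrix" (3x3 intrinsics, pixels), "distortion" ([k1, k2, p1, p2, k3] as OpenCV has them; the pictures are not rectified), "view" (4x4, takes a point from world to camera coordinates). Camera axes: x right, y up, looking along -z (the intrinsics and any distortion apply to the point x, -y, -z); pixel columns grow to the right and rows downward; lengths in m; the calibration is good to about 2 mm. A picture is of the moment at which its call begins. There is no depth.
- ctrl.hand_in(): hands the job in, once; it reports no verdict.
Trained networks look in a picture, given as the dict that the camera call returned (one of the last four; its "shot" number tells which), for a name from the list of things; names that differ only in an ending like _2 or _b are one class to them, and where a whole thing is asked for, a point or a joint stands for the part that bears it (a point fixed in the world has none). Each returns a list of dicts, best first, with "confidence" (0 to 1); they miss things now and then, are a little off and sometimes report something else, mostly with a low value. They report only what shows in the picture. A call takes as long as a camera call. They do not tell look-alikes from the thing itself.
- boxes_of(picture, thing): "uv" ([column, row] in pixels, amid what is visible of it).
- landmark_of(picture, thing): "uv" ([column, row] in pixels: a listed point, or the origin of a listed thing).
The state is a dict: "time_s": time; "q": joint angles; "dq": joint speeds; "joint_efforts": joint torques, N m; "eef_pos": TCP position; "eef_rot": TCP orientation; "wrist_force": force on the tool from outside, world axes, zero at the start; "torque": the same for the moment, N m; "opening": opening from 0.0 (shut) to 1.0 (fully open).
Only numpy, scipy, OpenCV 4.12 (cv2) and the standard library are available. Lean on these libraries where they do the work, as an engineer would, in place of code of your own. Each camera call takes 0.05 s, during which the arm holds its last target.

## Task

Put the loose blue mosaic tile gently and flat into the empty nest of the glazed display case, beside the rust-coloured one. Then swing the case's spring-open lid down and press the front rail of its frame past the spring catch until it clicks and stays shut when you let go. Handle the lid only by its wooden frame, not the glass, press no harder than the catch needs (more than 20 N may crack the lid), and leave everything else where it stands.

Things in the scene. Friction and masses are not known exactly. Their poses are not given: they have to be found in the camera images.
- case: Walnut display case, fixed, 150 (x) by 190 (y) by 43 mm high, walls 8 mm; origin at the centre of its underside, z up. Lid hinged along the -x side, catch at the middle of the +x side. Inside, a grey felt insert with its top 18 mm above the underside has two square nests, 48 mm wide, 6 mm deep, centred at x = +8 mm, y = -42 mm (empty) and y = +42 mm (rust-coloured tile).
- nest (a point): Centre of the floor of the empty nest, 12 mm above the case's underside; axes as the case's. The nest is 48 mm square, parallel to the case, and 6 mm deep.
- tile_mid (a point): Centre of the loose tile: a blue and teal mosaic tile, 40 by 40 mm and 20 mm thick, about 75 g, lying flat on the counter; this point is 10 mm above its underside; x and y along its sides, z up.
- lid (a joint): Lid angle in rad: 0 is shut (latched it reads -0.035 to +0.035), 1.6 fully open, as at the start. A hinge spring pushes it open all the way (2 to 3 N at the front rail), so it flies up whenever it is let go unlatched.
- lid_hinge (a point): Middle of the lid's hinge line, at the lid's rear lower edge, 80 mm behind the case's centre and 48 mm above its underside. Its axes turn with the lid: x from the hinge to the front rail, y along the hinge, z out of the lid's outer (upper) face.
- rail (a point): Middle of the outer face of the lid's front rail, 147 mm from the hinge line along the lid and 12 mm off its plane; axes as lid_hinge. The lid is a walnut frame, 160 by 200 by 12 mm; the front rail, where it is pressed, is 26 mm wide (134 to 160 mm from the hinge) and 200 mm long. A brass strike with a small bead hangs from the middle of its front edge.
- glass: The clear glass pane in the lid's frame, 112 by 156 mm, set 6 mm below the frame's outer face; it must not be pressed. Its origin and axes are those of lid_hinge.
- tile_b: Rust and ochre mosaic tile, 40 by 40 by 20 mm, lying in the other nest; stays there. Origin at the centre of its underside.
- vase: Blue ceramic bud vase, 72 mm across and 115 mm high, standing on the counter; stays there. Origin at the centre of its underside.
- bowl: Terracotta bowl, 90 mm across and 40 mm high, standing on the counter; stays there. Origin at the centre of its underside.
- driver: Screwdriver with a wooden handle, 170 mm long, lying on the counter; stays there. Its x axis runs along it, from the handle to the tip.
- catch (a point): Nominal middle of the brass spring catch on the case's front wall, 84 mm from the case's centre along +x, 40 mm up. Its bevelled bolt meets the strike at a lid angle of 0.01 to 0.08; the push on the rail climbs to 8-14 N, then drops below 5 N (the click); a felt-faced hard stop is 1.5 mm lower. It is screwed on through slots: up to 5 mm higher or lower than this, not measured, so feel for it.
Things that resemble listed ones, but are neither listed nor needed, are in the scene too. What is shaped like the part that bears tile_mid but yellow is not meant.

How it is judged:
On the way, in this order (a step that is already met when the one before it is completed fails the run):
1. the blue tile lies flat in the empty nest, let go, while the lid still stands open (z of tile_mid in the frame of nest below 0.0125 m and horizontal distance between tile_mid and nest below 0.009 m and angle between tile_mid's own z axis and vertical below 0.08 rad and contact force between the fingers and tile below 0.1 N and value of joint lid above 1.2 rad), for 0.2 s.
2. the lid is pressed home past the catch (value of joint lid below 0.04 rad), for 0.1 s.
At the end, for the whole second after the job is handed in: The lid stays shut on its catch by itself (lid angle below 0.04 rad, nothing pressing it), and the blue tile lies flat (within 0.08 rad) on the floor of the nest that was empty, within 9 mm of its centre (value of joint lid below 0.04 rad and contact force between the fingers and lid below 0.1 N and z of tile_mid in the frame of nest below 0.0125 m and horizontal distance between tile_mid and nest below 0.009 m and angle between tile_mid's own z axis and vertical below 0.08 rad); the robot touches nothing.
It fails at once if the lid is pressed with more than 20 N (contact force between any of the fingers, the arm and lid above 20 N).
It fails at once if the glass is pressed (more than 2 N) (contact force between any of the fingers, the arm and glass above 2 N).
It fails at once if the blue tile is dropped (falls faster than 0.6 m/s out of the fingers) (linear speed of tile above 0.6 m/s and contact force between the fingers and tile below 0.05 N).
It fails at once if the rust-coloured tile is shifted by more than 12 mm (distance of tile_b from where it was at the start of the episode above 0.012 m).
It fails at once if the vase, the bowl or the screwdriver is moved by more than 20 mm (distance of any of vase, bowl, driver from where it was at the start of the episode above 0.02 m).
It also fails if it takes over 72 s, if anything falls off the work surface, if the arm or the gripper's body presses on something with over 40 N, if the wrist force passes 120 N, or if a joint passes its speed limit or range.

## Working session

There is one attempt and no reset: what is moved stays moved. The work goes in short steps, Python scripts to look and compute and a shell command to move; the robot and the scene stay as the last step left them, time stands still between calls to the robot, and variables do not carry over. Pictures are saved under pics/ and viewed, and the job is handed in when it is done.

```bash
ls; mkdir -p pics
cat > h.py <<'E'
import numpy as np, cv2
from bench import ctrl, cams, boxes_of, landmark_of
def save(p,n): cv2.imwrite('pics/'+n+'.png',cv2.cvtColor(p['color'],cv2.COLOR_RGB2BGR))
def ray(p,uv):
    K=np.array(p['camera_matrix']);D=np.array(p['distortion'])
    x,y=cv2.undistortPoints(np.array([[uv]],float),K,D)[0,0]
    V=np.array(p['view']);R=V[:3,:3];t=V[:3,3]
    d=R.T@np.array([x,-y,-1.]);o=-R.T@t
    return o,d/np.linalg.norm(d)
def onz(p,uv,z):
    o,d=ray(p,uv);return o+d*(z-o[2])/d[2]
def tri(rs):
    A=np.zeros((3,3));b=np.zeros(3)
    for o,d in rs:
        M=np.eye(3)-np.outer(d,d);A+=M;b+=M@o
    x=np.linalg.solve(A,b);return x,[np.linalg.norm((np.eye(3)-np.outer(d,d))@(x-o)) for o,d in rs]
def proj(p,X):
    V=np.array(p['view']);c=V[:3,:3]@np.array(X)+V[:3,3]
    return cv2.projectPoints(np.array([[c[0],-c[1],-c[2]]]),np.zeros(3),np.zeros(3),np.array(p['camera_matrix']),np.array(p['distortion']))[0][0,0]
E
python3 - <<'E'
from h import *
np.set_printoptions(precision=4,suppress=True)
P={n:cams.camera(n) for n in('scene','top')}
for n,p in P.items():
    save(p,n+'0'); print(n,ray(p,[320,200]))
    for t in ['case','nest','tile_mid','lid_hinge','rail','tile_b','vase','bowl','driver','catch']:
        print(n,t,[(np.round(r['uv'],1).tolist(),round(r['confidence'],2)) for r in landmark_of(p,t)])
    print('box',[(np.round(r['uv'],1).tolist(),round(r['confidence'],2)) for r in boxes_of(p,'tile_mid')])
o=ctrl.get_obs();print(o,ctrl.grip_point_offset)
E
```

```text
pics
scene (array([ 1.1364, -0.3594,  0.6804]), array([-0.6462,  0.3736, -0.6654]))
scene case [([311.4, 235.4], 0.63)]
scene nest [([303.0, 241.1], 0.96)]
scene tile_mid [([215.7, 265.5], 0.97), ([187.2, 240.3], 0.66)]
scene lid_hinge [([296.9, 198.4], 0.73)]
scene rail [([289.0, 137.5], 0.83)]
scene tile_b [([327.6, 230.5], 0.77)]
scene vase [([463.4, 207.2], 0.82)]
scene bowl [([399.3, 156.3], 0.7)]
scene driver [([220.5, 314.0], 0.8)]
scene catch [([328.7, 243.5], 0.78)]
box [([189.7, 241.9], 0.88), ([217.9, 263.4], 0.81)]
top (array([0.4705, 0.0218, 0.9112]), array([ 0.0987, -0.0291, -0.9947]))
top case [([340.3, 195.2], 0.89)]
top nest [([359.6, 192.8], 0.72)]
top tile_mid [([424.5, 203.4], 0.83), ([441.0, 239.2], 0.57)]
top lid_hinge []
top rail [([347.1, 235.1], 0.66)]
top tile_b [([322.7, 192.2], 0.49)]
top vase [([188.2, 156.9], 0.62)]
top bowl [([203.0, 249.4], 0.77)]
top driver [([436.3, 157.7], 0.72)]
top catch [([344.3, 160.9], 0.57)]
box [([427.6, 206.9], 0.86)]
{'time_s': 1.2, 'q': array([-1.4453,  0.1808,  1.607 , -0.    ,  1.3538, -0.2063]), 'dq': array([-0.0007, -0.0003,  0.0015,  0.0016,  0.0009,  0.0007]), 'joint_efforts': array([  0.0006, -44.4849, -35.1683,  -0.0002,   0.0008,   0.    ]), 'eef_pos': array([ 0.1873, -0.5437,  0.4047]), 'eef_rot': array([-0.    ,  0.9863,  0.1651, -0.    ]), 'wrist_force': array([-0.3456,  0.6392,  0.0771]), 'torque': array([-0.0362,  0.0452, -0.0366]), 'opening': 1.0032920663546505} 0.1547
```

View pics/scene0.png

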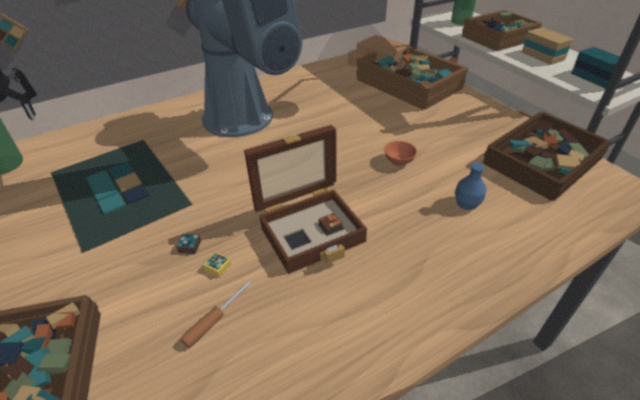

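View pics/top0.png

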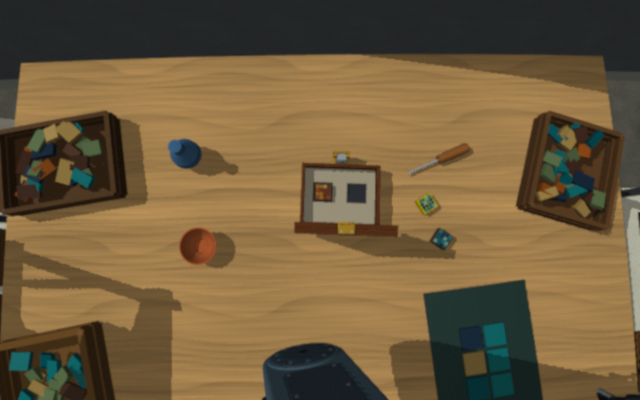

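The blue tile is at (188,242) in scene and (442,239) in top. The yellow one at (216,264) / (427,205) is the look-alike. The case is at about (312,230) / (341,196), with its lid open toward the robot.

Run:
```python
from h import *
np.set_printoptions(precision=4,suppress=True)
P={n:cams.camera(n) for n in('scene','top')}
S,T=P['scene'],P['top']
c={'case':([311.4,235.4],[340.3,195.2]),'nest':([303,241.1],[359.6,192.8]),'tile':([187.2,240.3],[441,239.2]),'tb':([327.6,230.5],[322.7,192.2]),'rail':([289,137.5],[347.1,235.1]),'catch':([328.7,243.5],[344.3,160.9]),'vase':([463.4,207.2],[188.2,156.9]),'bowl':([399.3,156.3],[203,249.4]),'driver':([220.5,314],[436.3,157.7]),'yel':([215.7,265.5],[424.5,203.4])}
for k,(a,b) in c.items(): print(k,*tri([ray(S,a),ray(T,b)]), onz(T,b,0.01), onz(S,a,.01))
def crop(p,x0,y0,x1,y1,n,s):
    im=cv2.resize(p['color'][y0:y1,x0:x1],None,fx=s,fy=s,interpolation=cv2.INTER_CUBIC);cv2.imwrite(f'pics/{n}.png',im[:,:,::-1])
crop(T,290,145,470,260,'tc',4)
crop(S,165,120,375,300,'sc',3.6)
```

```text
case [ 0.5715 -0.0563  0.0032] [np.float64(0.0005679810720937461), np.float64(0.0005679810720937489)] [ 0.571  -0.0552  0.01  ] [ 0.5769 -0.0598  0.01  ]
nest [ 0.5805 -0.0943  0.0147] [np.float64(0.009868690564645148), np.float64(0.009868690564645203)] [ 0.5762 -0.1035  0.01  ] [ 0.5821 -0.0841  0.01  ]
tile [ 0.4565 -0.3006  0.0189] [np.float64(0.0018019355950706503), np.float64(0.0018019355950707788)] [ 0.457 -0.302  0.01 ] [ 0.446  -0.3013  0.01  ]
tb [ 0.5785 -0.0147  0.0028] [np.float64(0.003272254518762925), np.float64(0.003272254518762998)] [ 0.5793 -0.0116  0.01  ] [ 0.5829 -0.0213  0.01  ]
rail [ 0.4724 -0.0485  0.2051] [np.float64(0.0011901918321132407), np.float64(0.0011901918321132134)] [ 0.4722 -0.0693  0.01  ] [0.2008 0.0805 0.01  ]
catch [ 0.6497 -0.0618  0.0526] [np.float64(0.0019287757949197491), np.float64(0.001928775794919851)] [ 0.6576 -0.0677  0.01  ] [ 0.6177 -0.0398  0.01  ]
vase [ 0.6753  0.3262 -0.0123] [np.float64(0.0073249510728091135), np.float64(0.007324951072809281)] [0.6748 0.3251 0.01  ] [0.6881 0.2961 0.01  ]
bowl [0.4467 0.2873 0.0137] [np.float64(0.005201672319234212), np.float64(0.005201672319234368)] [0.4437 0.2839 0.01  ] [0.4445 0.2963 0.01  ]
driver [ 0.6623 -0.3044  0.0078] [np.float64(0.0015089941015143167), np.float64(0.001508994101514451)] [ 0.6624 -0.3022  0.01  ] [ 0.663  -0.3059  0.01  ]
yel [ 0.5458 -0.2693  0.0064] [np.float64(0.002985274600577937), np.float64(0.0029852746005777993)] [ 0.5467 -0.2653  0.01  ] [ 0.5471 -0.2723  0.01  ]
```

View pics/tc.png

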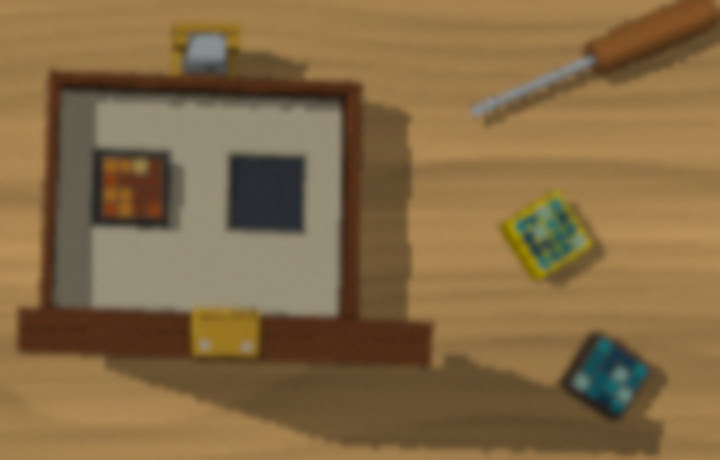

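View pics/sc.png

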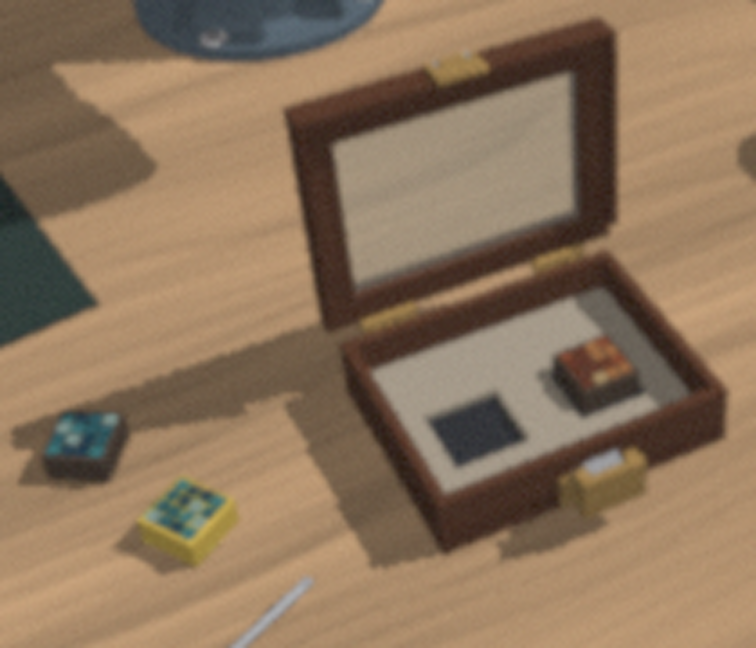

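Run:
```python
from h import *
np.set_printoptions(precision=4,suppress=True)
P={n:cams.camera(n) for n in('scene','top')}
S,T=P['scene'],P['top']
def t(p,o,s,pts,z,n):
    W=np.array([onz(p,[o[0]+(x+.5)/s-.5,o[1]+(y+.5)/s-.5],z)[:2] for x,y in pts])
    e=np.diff(np.vstack([W,W[:1]]),axis=0)
    print(n,W.mean(0),'len',np.linalg.norm(e,axis=1),'ang',np.degrees(np.arctan2(e[:,1],e[:,0])))
t(T,(290,145),4,[(230,154),(305,157),(303,232),(227,229)],.018,'nest top')
t(S,(165,120),3.6,[(430,416),(502,394),(527,438),(458,465)],.018,'nest scene')
t(T,(290,145),4,[(50,70),(362,84)],.043,'front rim top')
t(S,(165,120),3.6,[(346,350),(605,254),(724,392),(446,502)],.043,'rim scene')
t(T,(290,145),4,[(598,333),(653,372),(617,416),(562,383)],.02,'tile top')
t(S,(165,120),3.6,[(62,411),(128,413),(112,460),(45,455)],.02,'tile scene')
t(T,(290,145),4,[(103,153),(168,155),(167,219),(103,217)],.032,'tb top')
t(S,(165,120),3.6,[(553,350),(605,336),(638,372),(587,390)],.032,'tb scene')
# color segmentation
for p,n,box in((T,'top',(425,222,465,258)),(T,'topnest',(342,178,372,208)),(S,'scenenest',(280,225,318,255))):
    x0,y0,x1,y1=box
    im=cv2.resize(p['color'][y0:y1,x0:x1],None,fx=8,fy=8,interpolation=cv2.INTER_CUBIC)
    g=im[:,:,0].astype(np.uint8)
    th,m=cv2.threshold(g,0,255,cv2.THRESH_BINARY_INV+cv2.THRESH_OTSU)
    cs=max(cv2.findContours(m,cv2.RETR_EXTERNAL,cv2.CHAIN_APPROX_NONE)[0],key=cv2.contourArea)
    mm=cv2.moments(cs);cc=[x0+(mm['m10']/mm['m00']+.5)/8-.5,y0+(mm['m01']/mm['m00']+.5)/8-.5]
    r=cv2.minAreaRect(cs);b=cv2.boxPoints(r)
    print(n,th,cc); t(p,(x0,y0),8,b,.018 if 'nest' in n else .02,n)
```

```text
nest top [ 0.5753 -0.094 ] len [0.0465 0.0467 0.0469 0.0466] ang [-93.286  176.4354  86.6867  -3.9715]
nest scene [ 0.576  -0.0933] len [0.0471 0.0405 0.0456 0.0444] ang [ 81.8065  -7.358  -93.3432 174.7253]
front rim top [ 0.6436 -0.0567] len [0.1892 0.1892] ang [-93.5317  86.4683]
rim scene [ 0.5712 -0.0528] len [0.1843 0.1453 0.1813 0.1403] ang [ 87.9618  -2.7893 -93.6092 178.447 ]
tile top [ 0.4586 -0.2998] len [0.0411 0.0355 0.039  0.0384] ang [-126.72    137.499    57.7848  -38.7653]
tile scene [ 0.4581 -0.2993] len [0.0414 0.0384 0.0415 0.0362] ang [  56.1677  -32.8128 -126.9088  147.1356]
tb top [ 0.5793 -0.0127] len [0.0395 0.0391 0.0387 0.0391] ang [-92.7702 177.6985  87.1731  -1.1134]
tb scene [ 0.5766 -0.0107] len [0.035 0.038 0.035 0.041] ang [ 79.6127   0.3002 -95.4048 179.7161]
top 111.0 [439.8398105840558, 244.82601168930796]
top [ 0.4495 -0.2964] len [0.0727 0.0786 0.073  0.078 ] ang [ -2.9065 -91.2691 176.5704  88.51  ]
topnest 95.0 [356.09738736953364, 192.83680601429808]
topnest [ 0.5753 -0.0938] len [0.0477 0.0474 0.0478 0.0471] ang [ -3.4341 -92.7435 176.2095  87.1944]
scenenest 112.0 [296.96725828180035, 238.97403264027528]
scenenest [ 0.5758 -0.0946] len [0.0545 0.0466 0.0524 0.0453] ang [ 88.0172 -13.6308 -92.9893 168.7034]
```

```bash
cat >> h.py <<'E'
from scipy.spatial.transform import Rotation as Ro
np.set_printoptions(precision=4,suppress=True)
def go(x,y,z,h=None):
    "offset in tool axes to world TCP target, spin to jaw heading h deg (mod 180)"
    o=ctrl.get_obs();w=o['eef_rot'];R=Ro.from_quat([w[1],w[2],w[3],w[0]]).as_matrix()
    hd=np.degrees(np.arctan2(R[1,1],R[0,1]))
    s=None if h is None else -((h-hd+90)%180-90)
    print('t',round(o['time_s'],2),'pos',o['eef_pos'],'head',round(hd,1),'q',o['q'],'F',o['wrist_force'],'op',round(o['opening'],3),'zax',R[:,2])
    print('-> offset',np.round(R.T@(np.array([x,y,z])-o['eef_pos']),4),'spin',s)
E
python3 -c "
from h import *
go(.4583,-.2996,.30,-36)"
```

```text
t 1.4 pos [ 0.1873 -0.5437  0.4047] head -71.0 q [-1.4453  0.1808  1.607   0.      1.3538 -0.2063] F [-0.5621 -0.0169  0.8516] op 0.997 zax [ 0. -0. -1.]
-> offset [ 0.3357 -0.1425  0.1047] spin -34.98993655489075
```

```bash
python3 -m handwheel '[{"offset":[0.034,-0.014,0.0],"spin":-5,"grip":1},{"offset":[0.084,-0.036,0.0],"spin":-10,"grip":1},{"offset":[0.134,-0.057,0.01],"spin":-15,"grip":1},{"offset":[0.185,-0.078,0.03],"spin":-20,"grip":1},{"offset":[0.235,-0.1,0.05],"spin":-25,"grip":1},{"offset":[0.285,-0.121,0.08],"spin":-30,"grip":1},{"offset":[0.32,-0.135,0.1],"spin":-35,"grip":0.9},{"offset":[0.3355,-0.1425,0.105],"spin":-35,"grip":0.85},{"offset":[0.3355,-0.1425,0.105],"spin":-35,"grip":0.85},{"offset":[0.3355,-0.1425,0.105],"spin":-35,"grip":0.85}]'
python3 - <<'E'
from h import *
go(.4583,-.2996,.178,-36)
T=cams.camera('top');S=cams.camera('scene')
a=T['color'][150:300,330:530];b=S['color'][120:320,100:300]
im=np.hstack([cv2.resize(a,(400,300),interpolation=cv2.INTER_CUBIC),cv2.resize(b,(400,400),interpolation=cv2.INTER_CUBIC)[:300]])
cv2.imwrite('pics/a1.png',im[:,:,::-1])
E
```

```text
time_s: 2.65
eef_pos: [0.4578, -0.3008, 0.3007]
eef_rot: [0.001, 0.891, 0.453, 0.0]
wrist_force: [0.4, 0.0, -0.7]
opening: 0.857
t 2.65 pos [ 0.4578 -0.3008  0.3007] head -36.1 q [-0.798   0.2379  1.765  -0.0005  1.1371 -0.168 ] F [ 0.4057  0.0195 -0.6701] op 0.857 zax [ 0.0009 -0.0015 -1.    ]
-> offset [ 0.0014 -0.0004  0.1227] spin -0.08268420345243044
```

View pics/a1.png

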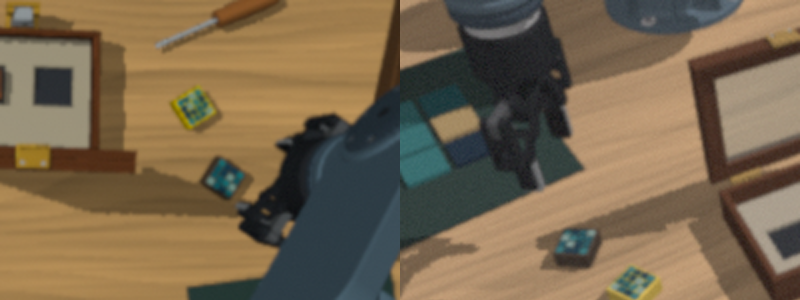

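Run:
```python
from h import *
T=cams.camera('top');S=cams.camera('scene')
o=ctrl.get_obs();e=o['eef_pos'];print(e,o['time_s'])
for p,n in((T,'top'),(S,'sc')):
    print(n,[proj(p,e+[0,0,-d]).round(0) for d in (0,.16)], proj(p,[.4583,-.2996,.02]).round(0))
im=np.hstack([T['color'][150:350,330:530],S['color'][80:280,100:300]])
cv2.imwrite('pics/a2.png',cv2.resize(im,(800,400),interpolation=cv2.INTER_CUBIC)[:,:,::-1])
```

```text
[ 0.4576 -0.3007  0.3004] 2.85
top [array([501., 240.]), array([462., 239.])] [441. 239.]
sc [array([151., 130.]), array([174., 199.])] [189. 240.]
```

View pics/a2.png

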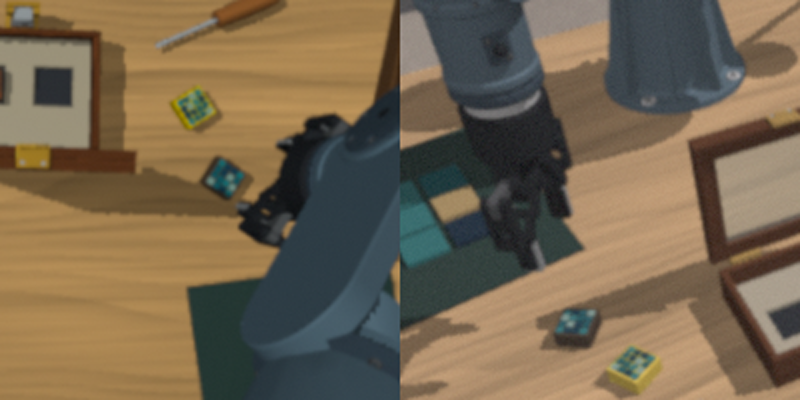

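```bash
python3 -m handwheel '[{"offset":[0.001,0,0.03],"spin":0,"grip":0.85},{"offset":[0.001,0,0.065],"spin":0,"grip":0.85},{"offset":[0.001,0,0.095],"spin":0,"grip":0.85},{"offset":[0.001,0,0.115],"spin":0,"grip":0.85},{"offset":[0.001,0,0.123],"spin":0,"grip":0.85},{"offset":[0.001,0,0.123],"spin":0,"grip":0.85}]'
python3 - <<'E'
from h import *
go(.4583,-.2996,.178,-36)
T=cams.camera('top');S=cams.camera('scene')
im=np.hstack([T['color'][180:280,390:490],S['color'][180:280,140:240]])
cv2.imwrite('pics/a3.png',cv2.resize(im,(800,400),interpolation=cv2.INTER_CUBIC)[:,:,::-1])
E
```

```text
time_s: 3.6
eef_pos: [0.4585, -0.2992, 0.1767]
eef_rot: [-0.0, 0.891, 0.454, -0.0]
wrist_force: [0.4, -0.6, 0.8]
opening: 0.848
t 3.6 pos [ 0.4585 -0.2992  0.1767] head -36.0 q [-0.7949  0.4386  1.8062 -0.      0.8971 -0.1662] F [ 0.3581 -0.582   0.8349] op 0.848 zax [-0.0002  0.0002 -1.    ]
-> offset [-0.0005  0.0001 -0.0013] spin -0.024558695569538713
```

View pics/a3.png

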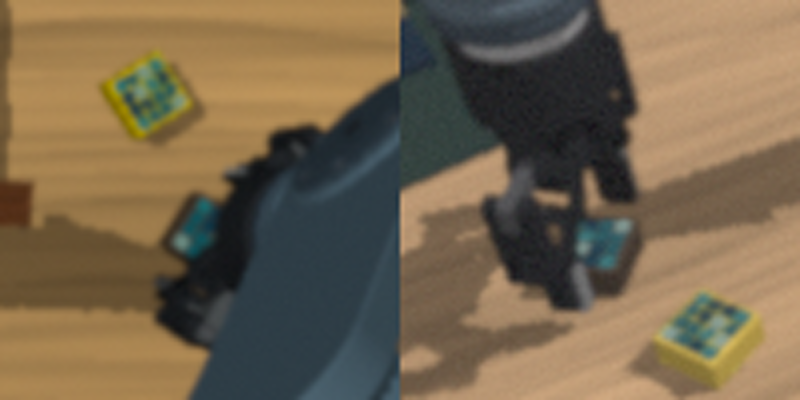

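```bash
python3 -m handwheel '[{"offset":[0,0,0],"spin":0,"grip":0.6},{"offset":[0,0,0],"spin":0,"grip":0.5},{"offset":[0,0,0],"spin":0,"grip":0.4},{"offset":[0,0,0],"spin":0,"grip":0.3},{"offset":[0,0,0],"spin":0,"grip":0.3},{"offset":[0,0,0],"spin":0,"grip":0.3}]'
python3 - <<'E'
from h import *
go(.4583,-.2996,.178,-36)
T=cams.camera('top');S=cams.camera('scene')
im=np.hstack([T['color'][180:280,390:490],S['color'][180:280,140:240]])
cv2.imwrite('pics/a4.png',cv2.resize(im,(800,400),interpolation=cv2.INTER_CUBIC)[:,:,::-1])
E
```

```text
time_s: 4.45
eef_pos: [0.4591, -0.2992, 0.1776]
eef_rot: [0.001, 0.891, 0.454, 0.0]
wrist_force: [-0.2, -0.1, 6.7]
opening: 0.454
t 4.45 pos [ 0.4591 -0.2992  0.1776] head -36.0 q [-0.7942  0.4372  1.8057  0.      0.8972 -0.1661] F [-0.2441 -0.0528  6.6963] op 0.454 zax [ 0.0011 -0.0011 -1.    ]
-> offset [-0.0008 -0.0004 -0.0004] spin 0.014398699607923504
```

View pics/a4.png

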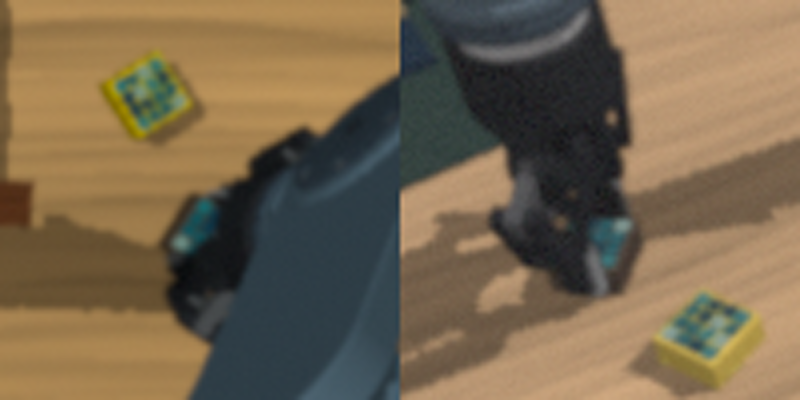

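```bash
python3 -m handwheel '[{"offset":[0,0,-0.01],"spin":0,"grip":0.3},{"offset":[0,0,-0.035],"spin":0,"grip":0.3},{"offset":[0,0,-0.07],"spin":0,"grip":0.3},{"offset":[0,0,-0.12],"spin":0,"grip":0.3},{"offset":[0,0,-0.17],"spin":0,"grip":0.3},{"offset":[0,0,-0.22],"spin":0,"grip":0.3},{"offset":[0,0,-0.24],"spin":0,"grip":0.3},{"offset":[0,0,-0.24],"spin":0,"grip":0.3},{"offset":[0,0,-0.24],"spin":0,"grip":0.3}]'
python3 - <<'E'
from h import *
go(.5757,-.0938,.418,-3.5)
E
```

```text
time_s: 5.68
eef_pos: [0.4583, -0.2984, 0.4153]
eef_rot: [-0.001, 0.891, 0.454, -0.0]
wrist_force: [-0.3, -0.9, -1.4]
opening: 0.45
t 5.67 pos [ 0.4583 -0.2984  0.4153] head -36.0 q [-0.7943  0.1097  1.6655  0.      1.3686 -0.1662] F [-0.3013 -0.8632 -1.4347] op 0.45 zax [-0.0016  0.0016 -1.    ]
-> offset [ 0.2346 -0.0253 -0.0025] spin -32.487322881284285
```

```bash
python3 -m handwheel '[{"offset":[0.015,-0.002,0],"spin":-2,"grip":0.3},{"offset":[0.045,-0.005,0],"spin":-6,"grip":0.3},{"offset":[0.08,-0.009,0],"spin":-11,"grip":0.3},{"offset":[0.12,-0.013,0],"spin":-17,"grip":0.3},{"offset":[0.16,-0.017,0],"spin":-23,"grip":0.3},{"offset":[0.195,-0.021,0],"spin":-28,"grip":0.3},{"offset":[0.22,-0.024,0],"spin":-31,"grip":0.3},{"offset":[0.235,-0.025,0],"spin":-32.5,"grip":0.3},{"offset":[0.235,-0.025,0],"spin":-32.5,"grip":0.3},{"offset":[0.235,-0.025,0],"spin":-32.5,"grip":0.3}]'
python3 - <<'E'
from h import *
go(.5757,-.0938,.418,-3.5)
T=cams.camera('top');S=cams.camera('scene')
im=np.hstack([T['color'][100:300,250:450],S['color'][60:260,200:400]])
cv2.imwrite('pics/a5.png',cv2.resize(im,(800,400),interpolation=cv2.INTER_CUBIC)[:,:,::-1])
E
```

```text
time_s: 6.92
eef_pos: [0.5763, -0.0945, 0.4163]
eef_rot: [-0.0, 0.729, 0.685, -0.0]
wrist_force: [0.6, -0.7, -0.4]
opening: 0.448
t 6.92 pos [ 0.5763 -0.0945  0.4163] head -3.5 q [-0.3655  0.1912  1.571  -0.0004  1.3802 -0.3037] F [ 0.6157 -0.6663 -0.4279] op 0.448 zax [-0.0009 -0.0001 -1.    ]
-> offset [ 0.0006 -0.0006 -0.0017] spin -0.034952517411610984
```

View pics/a5.png

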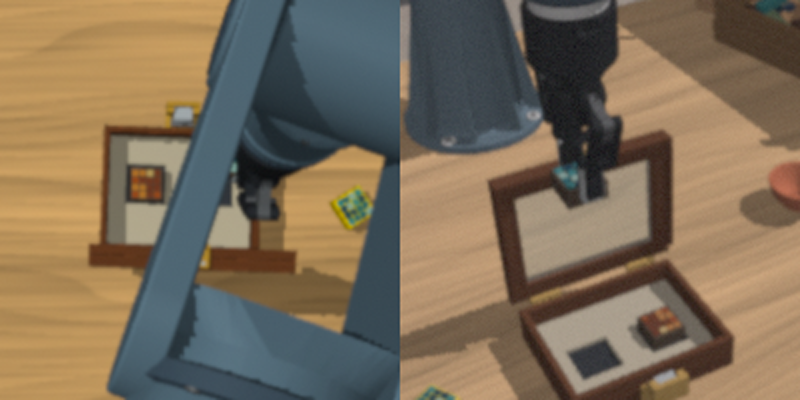

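```bash
python3 -m handwheel '[{"offset":[0.0005,-0.0005,0.02],"spin":0,"grip":0.3},{"offset":[0.0005,-0.0005,0.05],"spin":0,"grip":0.3},{"offset":[0.0005,-0.0005,0.09],"spin":0,"grip":0.3},{"offset":[0.0005,-0.0005,0.13],"spin":0,"grip":0.3},{"offset":[0.0005,-0.0005,0.155],"spin":0,"grip":0.3},{"offset":[0.0005,-0.0005,0.168],"spin":0,"grip":0.3},{"offset":[0.0005,-0.0005,0.168],"spin":0,"grip":0.3},{"offset":[0.0005,-0.0005,0.168],"spin":0,"grip":0.3}]'
python3 - <<'E'
from h import *
go(.5757,-.0938,.25,-3.5)
T=cams.camera('top');S=cams.camera('scene')
im=np.hstack([T['color'][100:300,250:450],S['color'][110:310,210:410]])
cv2.imwrite('pics/a6.png',cv2.resize(im,(800,400),interpolation=cv2.INTER_CUBIC)[:,:,::-1])
cv2.imwrite('pics/a6s.png',cv2.resize(S['color'][170:270,250:380],None,fx=6,fy=6,interpolation=cv2.INTER_CUBIC)[:,:,::-1])
print(boxes_of(S,'tile_mid'),landmark_of(S,'tile_mid'))
print(proj(S,[.5757,-.0938,.082]))
E
```

```text
time_s: 8.02
eef_pos: [0.5767, -0.0939, 0.2501]
eef_rot: [0.001, 0.728, 0.685, 0.001]
wrist_force: [0.6, -0.5, -0.3]
opening: 0.455
t 8.03 pos [ 0.5767 -0.0939  0.2501] head -3.5 q [-0.3644  0.3824  1.6949  0.      1.062  -0.3032] F [ 0.5669 -0.529  -0.3027] op 0.455 zax [ 0.0022 -0.0008 -1.    ]
-> offset [ 0.     -0.001   0.0001] spin -0.007736895796199406
[{'uv': [215.9, 264.9], 'confidence': 0.92}, {'uv': [290.6, 212.1], 'confidence': 0.49}] [{'uv': [216.4, 264.0], 'confidence': 0.69}, {'uv': [295.9, 214.4], 'confidence': 0.66}]
[295.9415 217.4162]
```

View pics/a6.png

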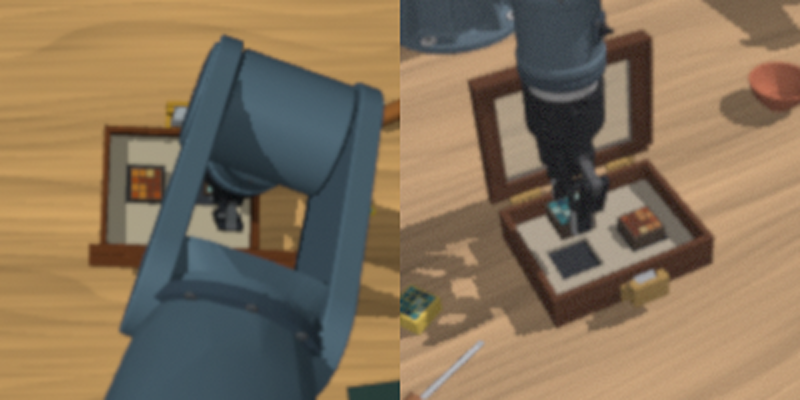

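View pics/a6s.png

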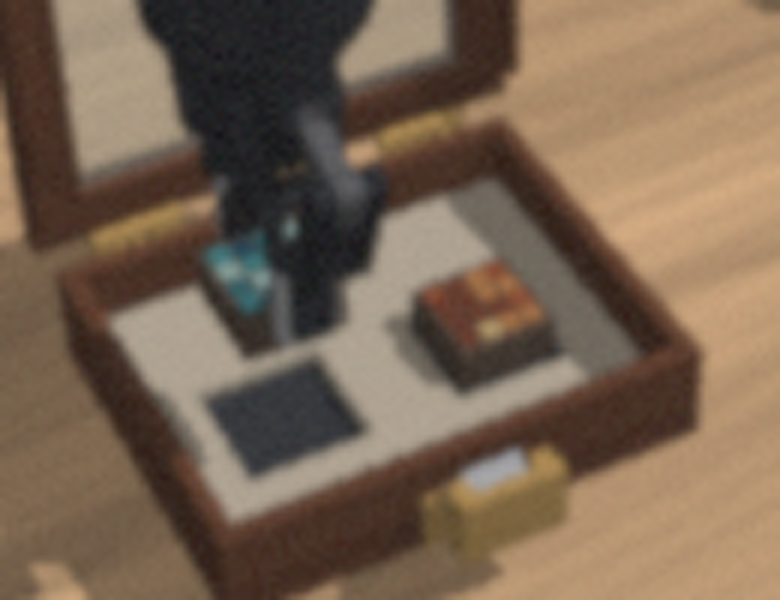

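Run:
```python
from h import *
T=cams.camera('top');S=cams.camera('scene')
for uv in([397,143],[397,155],[400,165]):
    o,d=ray(T,uv); v=(np.array([.5767,-.0939,0]),np.array([0,0,1.]));print(tri([(o,d),v]))
cv2.imwrite('pics/a7.png',cv2.resize(S['color'][0:200,160:400],None,fx=3.3,fy=3,interpolation=cv2.INTER_CUBIC)[:,:,::-1])
for z in (.25,.3,.35,.4,.45):print(z,proj(S,[.5767,-.0939,z]))
```

```text
(array([ 0.5798, -0.0907,  0.4735]), [np.float64(0.0044493118386106515), np.float64(0.004449311838610778)])
(array([ 0.576 , -0.0945,  0.4397]), [np.float64(0.0009448510154308958), np.float64(0.000944851015430972)])
(array([ 0.5709, -0.0983,  0.423 ]), [np.float64(0.007335575149764788), np.float64(0.00733557514976468)])
0.25 [291.1956 150.8906]
0.3 [289.4499 126.9847]
0.35 [287.549  100.7983]
0.4 [285.4743  72.023 ]
0.45 [283.2045  40.3023]
```

View pics/a7.png

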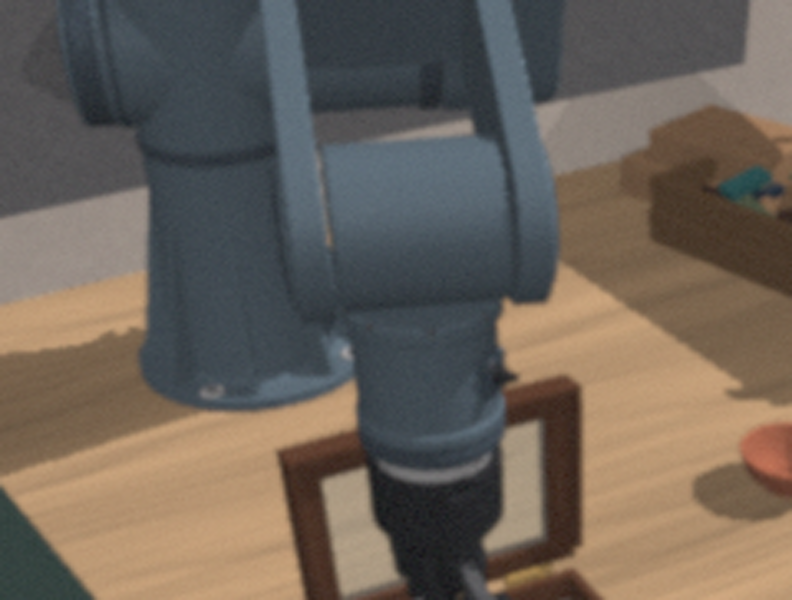

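Run:
```python
from h import *
S=cams.camera('scene')
a=np.radians(-3.5);R=np.array([[np.cos(a),-np.sin(a)],[np.sin(a),np.cos(a)]])
for uv,z,c in(((203,250),.0924,(-.02,-.02)),((247,353),.0724,(.02,-.02)),((240,308),.0924,(.02,-.02))):
    W=onz(S,[250+(uv[0]+.5)/6-.5,170+(uv[1]+.5)/6-.5],z)[:2]; print(W, 'centre',W-R@c)
```

```text
[ 0.5556 -0.1118] centre [ 0.5768 -0.0931]
[ 0.5897 -0.114 ] centre [ 0.5709 -0.0928]
[ 0.5877 -0.1142] centre [ 0.5689 -0.093 ]
```

```bash
python3 -m handwheel '[{"offset":[0,-0.001,0.01],"spin":0,"grip":0.3},{"offset":[0,-0.001,0.025],"spin":0,"grip":0.3},{"offset":[0,-0.001,0.04],"spin":0,"grip":0.3},{"offset":[0,-0.001,0.05],"spin":0,"grip":0.3},{"offset":[0,-0.001,0.053],"spin":0,"grip":0.3},{"offset":[0,-0.001,0.053],"spin":0,"grip":0.3},{"offset":[0,-0.001,0.053],"spin":0,"grip":0.3}]'
python3 - <<'E'
from h import *
go(.5757,-.0938,.19,-3.5)
S=cams.camera('scene')
cv2.imwrite('pics/a8.png',cv2.resize(S['color'][170:270,250:380],None,fx=6,fy=6,interpolation=cv2.INTER_CUBIC)[:,:,::-1])
E
```

```text
time_s: 9.25
eef_pos: [0.5754, -0.0935, 0.1962]
eef_rot: [0.001, 0.728, 0.685, 0.0]
wrist_force: [-0.3, 0.5, -0.0]
opening: 0.452
t 9.25 pos [ 0.5754 -0.0935  0.1962] head -3.5 q [-0.3645  0.4652  1.7115  0.      0.9638 -0.3037] F [-0.3053  0.5093 -0.0275] op 0.452 zax [ 0.0011 -0.0004 -1.    ]
-> offset [-0.0003  0.0003  0.0062] spin 0.012871471642242227
```

View pics/a8.png

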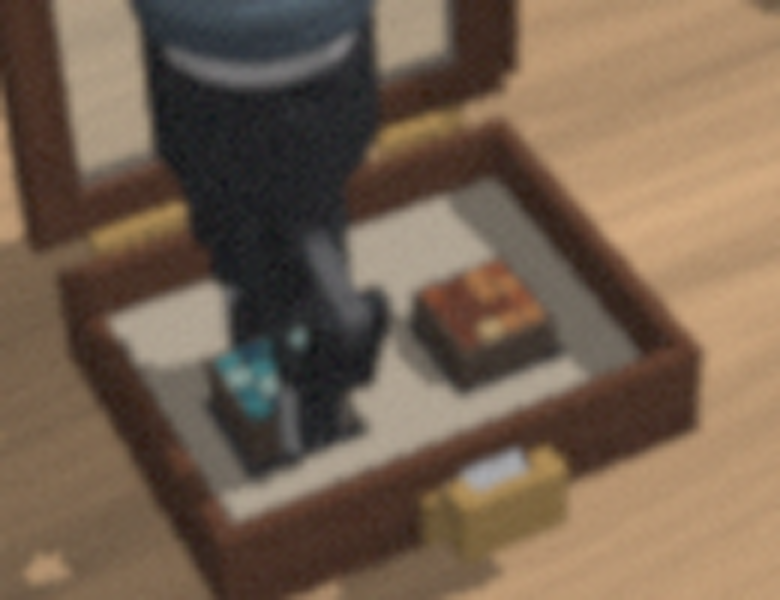

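```bash
python3 -m handwheel '[{"offset":[0,0,0.0015],"spin":0,"grip":0.3},{"offset":[0,0,0.003],"spin":0,"grip":0.3},{"offset":[0,0,0.0045],"spin":0,"grip":0.3},{"offset":[0,0,0.0045],"spin":0,"grip":0.3}]'
python3 -m handwheel '[{"offset":[0,0,0.001],"spin":0,"grip":0.3},{"offset":[0,0,0.001],"spin":0,"grip":0.3}]'
```

```text
time_s: 9.8
eef_pos: [0.575, -0.0933, 0.191]
eef_rot: [-0.0, 0.728, 0.685, -0.0]
wrist_force: [0.0, 1.0, -0.7]
opening: 0.454
time_s: 10.05
eef_pos: [0.5751, -0.0934, 0.1903]
eef_rot: [0.0, 0.728, 0.685, 0.0]
wrist_force: [-0.7, 1.5, 0.6]
opening: 0.453
```

```bash
python3 -m handwheel '[{"offset":[0,0,0.001],"spin":0,"grip":0.3},{"offset":[0,0,0.001],"spin":0,"grip":0.3}]'
python3 -m handwheel '[{"offset":[0,0,0.001],"spin":0,"grip":0.3},{"offset":[0,0,0.001],"spin":0,"grip":0.3}]'
```

```text
time_s: 10.3
eef_pos: [0.5752, -0.0934, 0.1902]
eef_rot: [0.0, 0.728, 0.685, -0.0]
wrist_force: [-3.6, 1.1, 7.9]
opening: 0.45
time_s: 10.55
eef_pos: [0.5753, -0.0934, 0.1901]
eef_rot: [0.0, 0.728, 0.685, -0.0]
wrist_force: [-7.5, 2.1, 15.6]
opening: 0.448
```

```bash
python3 -m handwheel '[{"offset":[0,0,-0.0015],"spin":0,"grip":0.3},{"offset":[0,0,-0.0015],"spin":0,"grip":0.3},{"offset":[0,0,-0.0015],"spin":0,"grip":0.47},{"offset":[0,0,-0.0015],"spin":0,"grip":0.5},{"offset":[0,0,-0.0015],"spin":0,"grip":0.55},{"offset":[0,0,-0.0015],"spin":0,"grip":0.6},{"offset":[0,0,-0.0015],"spin":0,"grip":0.7},{"offset":[0,0,-0.0015],"spin":0,"grip":0.7}]'
python3 - <<'E'
from h import *
go(.5757,-.0938,.30,-3.5)
S=cams.camera('scene')
cv2.imwrite('pics/a9.png',cv2.resize(S['color'][170:270,250:380],None,fx=6,fy=6,interpolation=cv2.INTER_CUBIC)[:,:,::-1])
E
```

```text
time_s: 11.55
eef_pos: [0.5751, -0.0934, 0.1896]
eef_rot: [-0.0, 0.728, 0.685, -0.0]
wrist_force: [-0.2, -0.9, 0.4]
opening: 0.701
t 11.55 pos [ 0.5751 -0.0934  0.1896] head -3.5 q [-0.3646  0.476   1.7128 -0.      0.953  -0.3037] F [-0.2468 -0.898   0.3954] op 0.701 zax [-0.0001  0.     -1.    ]
-> offset [-0.0004  0.0006 -0.1104] spin 0.008135618222425478
```

View pics/a9.png

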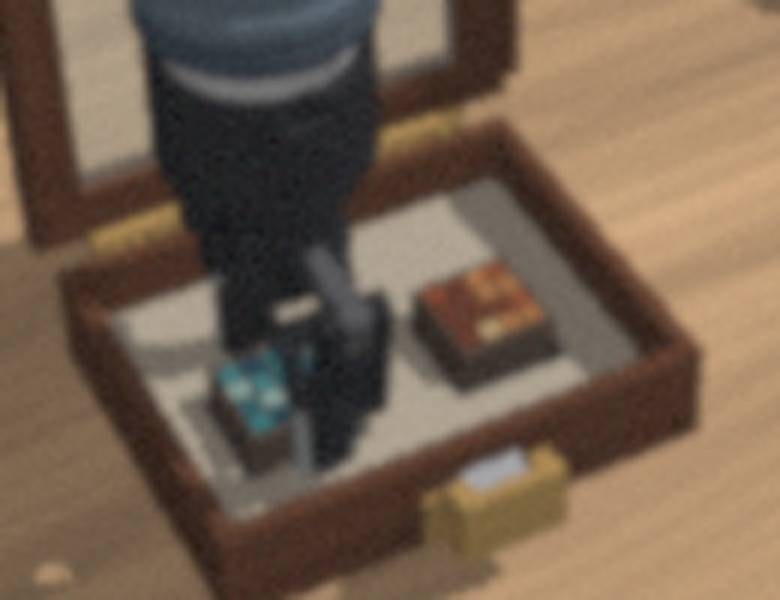

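```bash
python3 -m handwheel '[{"offset":[0,0,-0.004],"spin":0,"grip":0.7},{"offset":[0,0,-0.012],"spin":0,"grip":0.7},{"offset":[0,0,-0.025],"spin":0,"grip":0.7},{"offset":[0,0,-0.05],"spin":0,"grip":0.7},{"offset":[0,0,-0.1],"spin":0,"grip":0.7},{"offset":[0,0,-0.15],"spin":0,"grip":0.5},{"offset":[0,0,-0.2],"spin":0,"grip":0.3},{"offset":[0,0,-0.25],"spin":0,"grip":0},{"offset":[0,0,-0.27],"spin":0,"grip":0},{"offset":[0,0,-0.27],"spin":0,"grip":0},{"offset":[0,0,-0.27],"spin":0,"grip":0}]'
python3 - <<'E'
from h import *
go(.4353,-.0431,.46,-93.5)
S=cams.camera('scene')
cv2.imwrite('pics/b1.png',cv2.resize(S['color'][170:270,250:380],None,fx=6,fy=6,interpolation=cv2.INTER_CUBIC)[:,:,::-1])
T=cams.camera('top')
for n,p in(('S',S),('T',T)):print(n,[(r['uv'],r['confidence']) for r in landmark_of(p,'tile_mid')],proj(p,[.5757,-.0938,.022]))
for z in(.022,.032):print(onz(S,landmark_of(S,'tile_mid')[0]['uv'],z))
E
```

```text
time_s: 12.98
eef_pos: [0.5747, -0.0932, 0.4587]
eef_rot: [-0.001, 0.728, 0.685, -0.0]
wrist_force: [0.7, 0.0, -0.3]
opening: 0.002
t 12.97 pos [ 0.5747 -0.0932  0.4587] head -3.5 q [-0.3646  0.1571  1.5249 -0.      1.4613 -0.3037] F [ 0.6584  0.027  -0.2694] op 0.002 zax [-0.0015  0.0006 -1.    ]
-> offset [ 0.0416 -0.1422 -0.0011] spin -89.98648781562707
S [([218.5, 265.7], 0.98), ([297.5, 235.6], 0.65)] [297.4253 237.2237]
T [([425.0, 203.4], 0.75)] [356.3248 192.484 ]
[ 0.5612 -0.2691  0.022 ]
[ 0.5699 -0.2705  0.032 ]
```

View pics/b1.png

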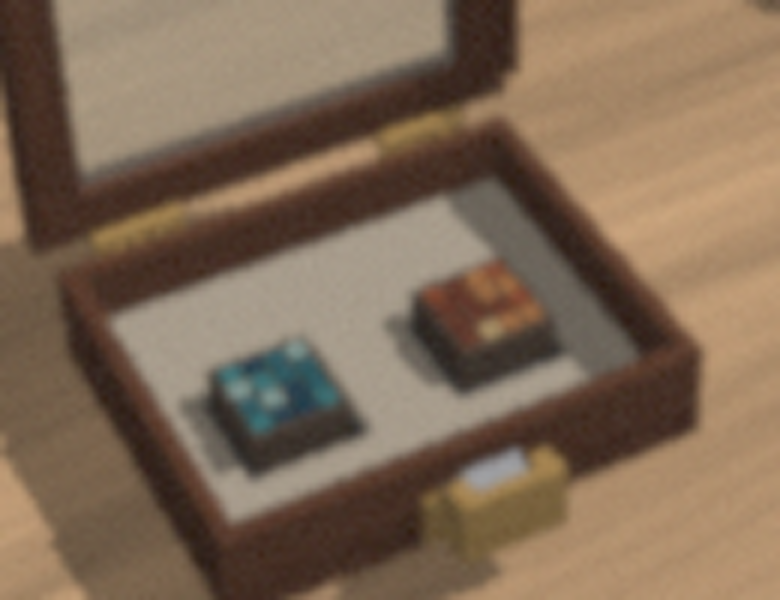

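Step 1 is done: the tile lies flat in the nest, its landmark at (297,236) against a predicted (297,237). Next I go behind the lid with the fingers shut.

```bash
python3 -m handwheel '[{"offset":[0.004,-0.012,0],"spin":8,"grip":0},{"offset":[0.009,-0.03,0],"spin":17,"grip":0},{"offset":[0.015,-0.05,0],"spin":26,"grip":0},{"offset":[0.021,-0.07,0],"spin":35,"grip":0},{"offset":[0.026,-0.09,0],"spin":44,"grip":0},{"offset":[0.032,-0.11,0],"spin":53,"grip":0},{"offset":[0.038,-0.13,0],"spin":62,"grip":0},{"offset":[0.0415,-0.142,0],"spin":71,"grip":0},{"offset":[0.0415,-0.142,0],"spin":80,"grip":0},{"offset":[0.0415,-0.142,0],"spin":90,"grip":0},{"offset":[0.0415,-0.142,0],"spin":90,"grip":0},{"offset":[0.0415,-0.142,0],"spin":90,"grip":0}]'
python3 - <<'E'
from h import *
go(.4353,-.0431,.37,86.5)
S=cams.camera('scene');T=cams.camera('top')
im=np.hstack([T['color'][100:300,250:450],S['color'][60:260,200:400]])
cv2.imwrite('pics/b2.png',cv2.resize(im,(800,400),interpolation=cv2.INTER_CUBIC)[:,:,::-1])
E
```

```text
time_s: 14.78
eef_pos: [0.4359, -0.0433, 0.4595]
eef_rot: [-0.0, 1.0, -0.029, -0.0]
wrist_force: [0.6, 0.7, 1.1]
opening: -0.004
t 14.78 pos [ 0.4359 -0.0433  0.4595] head -93.3 q [-0.3714 -0.1853  1.8613  0.      1.4659  1.257 ] F [0.6263 0.662  1.1096] op -0.004 zax [-0.0003  0.0001 -1.    ]
-> offset [-0.0006 -0.0002  0.0895] spin 0.20237230424879726
```

View pics/b2.png

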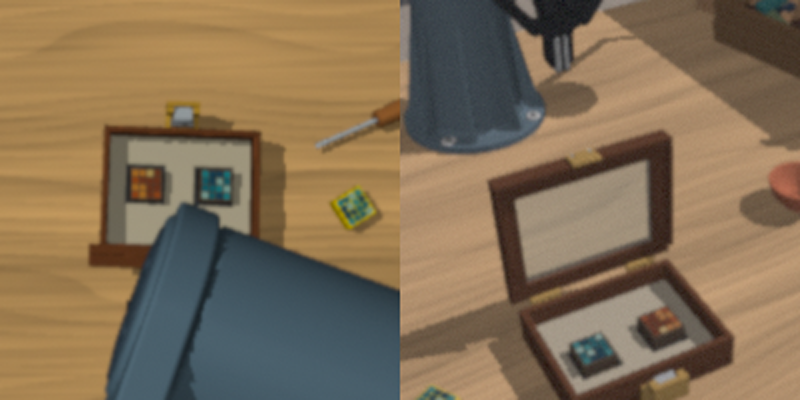

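```bash
python3 -m handwheel '[{"offset":[0,0,0.02],"spin":0.2,"grip":0},{"offset":[0,0,0.05],"spin":0.2,"grip":0},{"offset":[0,0,0.075],"spin":0.2,"grip":0},{"offset":[0,0,0.088],"spin":0.2,"grip":0},{"offset":[0,0,0.088],"spin":0.2,"grip":0}]'
python3 - <<'E'
from h import *
go(.4353,-.0431,.37,86.5)
S=cams.camera('scene')
cv2.imwrite('pics/b3.png',cv2.resize(S['color'][60:200,200:380],None,fx=4.2,fy=4.2,interpolation=cv2.INTER_CUBIC)[:,:,::-1])
o=ctrl.get_obs()['eef_pos'];h=np.array([.4902,-.0465]);e=np.array([np.cos(np.radians(-3.5)),np.sin(np.radians(-3.5))])
u0=(o[:2]-h)@e;print('u0',u0,'v',(o[:2]-h)@[-e[1],e[0]])
for th in np.arange(1.6,-.01,-.1):
    r=.150+.006*(1.6-th)/1.6
    print(round(th,2),np.round([r*np.cos(th)-.012*np.sin(th)-.011-u0, o[2]-(.221+r*np.sin(th)+.012*np.cos(th))],4))
E
```

```text
time_s: 15.5
eef_pos: [0.4357, -0.0433, 0.3711]
eef_rot: [-0.0, 0.999, -0.032, -0.001]
wrist_force: [0.1, -0.9, 0.0]
opening: 0.001
t 15.5 pos [ 0.4357 -0.0433  0.3711] head -93.7 q [-0.3714 -0.1024  1.9709 -0.      1.2747  1.2632] F [ 0.0807 -0.9216  0.043 ] op 0.001 zax [-0.0016  0.0006 -1.    ]
-> offset [-0.0005 -0.0002  0.0011] spin -0.15675695672155143
u0 -0.054204855997672656 v -0.00021921377222302823
1.6 [0.0268 0.0014]
1.5 [0.0419 0.0002]
1.4 [0.057  0.0004]
1.3 [0.0721 0.0022]
1.2 [0.0869 0.0055]
1.1 [0.1014 0.0102]
1.0 [0.1154 0.0164]
0.9 [0.1287 0.024 ]
0.8 [0.1412 0.0329]
0.7 [0.1528 0.043 ]
0.6 [0.1633 0.0543]
0.5 [0.1727 0.0666]
0.4 [0.1808 0.0798]
0.3 [0.1876 0.0938]
0.2 [0.193  0.1084]
0.1 [0.1969 0.1236]
-0.0 [0.1992 0.139 ]
```

View pics/b3.png

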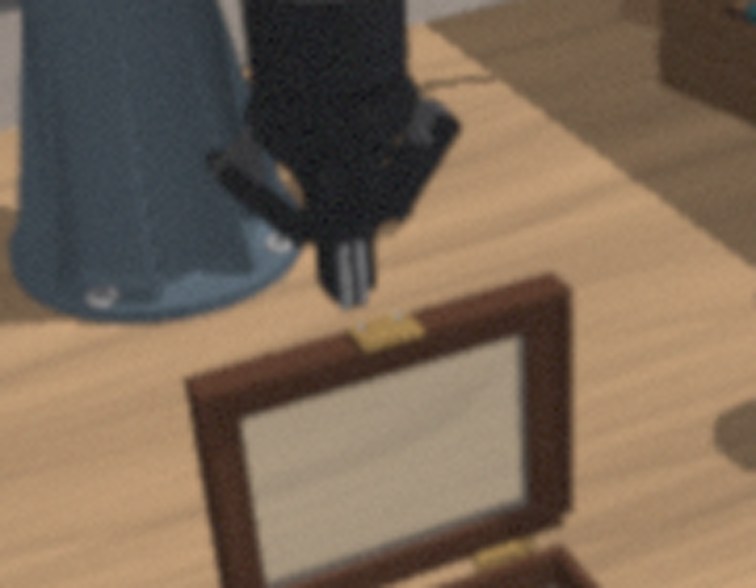

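Run:
```python
from h import *
S=cams.camera('scene')
h=np.array([.4902,-.0465]);e=np.array([np.cos(np.radians(-3.5)),np.sin(np.radians(-3.5))]);n=np.array([-e[1],e[0]])
c=lambda p:(np.round((proj(S,p)-[200,60]+.5)*4.2,0))
print('tip',c([.4357,-.0433,.198]),c([.4357,-.0433,.188]))
for u,z in((-.0047,.2079),(-.0167,.2076)):
  for v in(-.1,0,.1):print(u,v,c(np.r_[h+u*e+v*n,z]))
```

```text
tip [350. 303.] [352. 319.]
-0.0047 -0.1 [196. 390.]
-0.0047 0 [390. 334.]
-0.0047 0.1 [569. 282.]
-0.0167 -0.1 [187. 378.]
-0.0167 0 [380. 323.]
-0.0167 0.1 [557. 272.]
```

```bash
python3 -m handwheel '[{"offset":[0.01,0,0.001],"spin":0,"grip":0},{"offset":[0.02,0,0.001],"spin":0,"grip":0},{"offset":[0.027,0,0.001],"spin":0,"grip":0},{"offset":[0.034,0,0.001],"spin":0,"grip":0},{"offset":[0.042,0,0.001],"spin":0,"grip":0},{"offset":[0.05,0,0.001],"spin":0,"grip":0},{"offset":[0.057,0,0.001],"spin":0,"grip":0},{"offset":[0.065,0,0.0015],"spin":0,"grip":0},{"offset":[0.072,0,0.002],"spin":0,"grip":0}]'
python3 - <<'E'
from h import *
S=cams.camera('scene')
cv2.imwrite('pics/b4.png',cv2.resize(S['color'][60:200,200:380],None,fx=4.2,fy=4.2,interpolation=cv2.INTER_CUBIC)[:,:,::-1])
E
```

```text
time_s: 16.73
eef_pos: [0.5081, -0.048, 0.3694]
eef_rot: [-0.0, 0.999, -0.032, -0.0]
wrist_force: [-1.5, -0.1, -0.8]
opening: 0.0
```

View pics/b4.png

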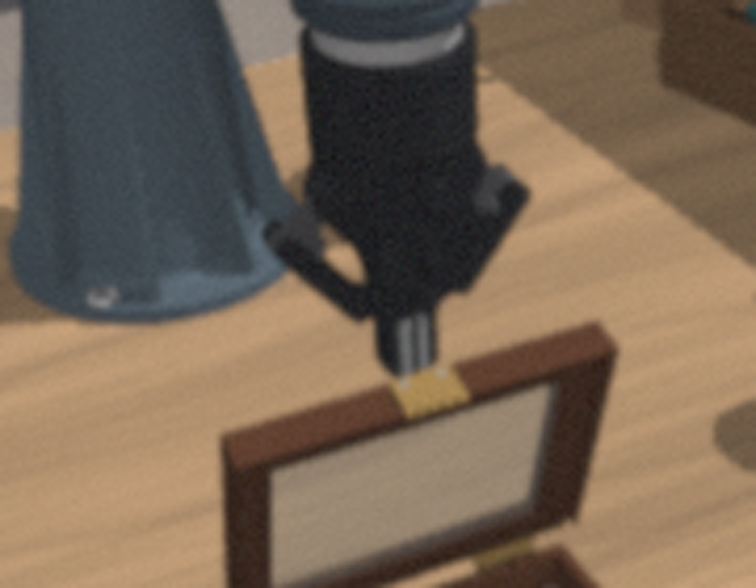

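```bash
python3 -m handwheel '[{"offset":[0.0075,0,0.0015],"spin":0,"grip":0},{"offset":[0.015,0,0.0035],"spin":0,"grip":0},{"offset":[0.022,0,0.0055],"spin":0,"grip":0},{"offset":[0.0295,0,0.008],"spin":0,"grip":0},{"offset":[0.0365,0,0.011],"spin":0,"grip":0},{"offset":[0.0435,0,0.0145],"spin":0,"grip":0},{"offset":[0.05,0,0.018],"spin":0,"grip":0},{"offset":[0.0565,0,0.022],"spin":0,"grip":0},{"offset":[0.063,0,0.0265],"spin":0,"grip":0},{"offset":[0.069,0,0.031],"spin":0,"grip":0},{"offset":[0.075,0,0.036],"spin":0,"grip":0},{"offset":[0.081,0,0.041],"spin":0,"grip":0}]'
python3 - <<'E'
from h import *
S=cams.camera('scene')
cv2.imwrite('pics/b5.png',cv2.resize(S['color'][90:260,220:400],None,fx=3.5,fy=3.5,interpolation=cv2.INTER_CUBIC)[:,:,::-1])
E
```

```text
time_s: 18.27
eef_pos: [0.5889, -0.0532, 0.3283]
eef_rot: [0.0, 0.999, -0.032, -0.0]
wrist_force: [-2.0, 0.6, 0.6]
opening: -0.003
```

View pics/b5.png

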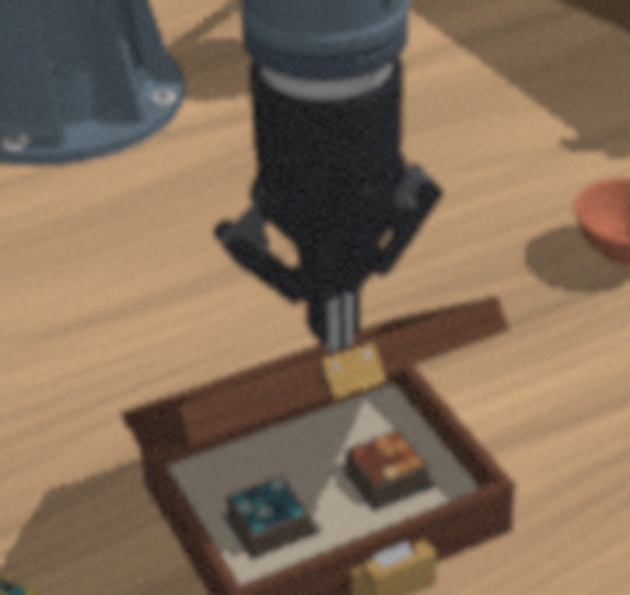

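```bash
python3 -m handwheel '[{"offset":[0.005,0,0.0055],"spin":0,"grip":0},{"offset":[0.0105,0,0.0115],"spin":0,"grip":0},{"offset":[0.015,0,0.0175],"spin":0,"grip":0},{"offset":[0.0195,0,0.0235],"spin":0,"grip":0},{"offset":[0.0235,0,0.03],"spin":0,"grip":0},{"offset":[0.027,0,0.037],"spin":0,"grip":0},{"offset":[0.031,0,0.044],"spin":0,"grip":0},{"offset":[0.034,0,0.051],"spin":0,"grip":0},{"offset":[0.037,0,0.058],"spin":0,"grip":0},{"offset":[0.039,0,0.065],"spin":0,"grip":0},{"offset":[0.039,0,0.065],"spin":0,"grip":0}]'
python3 - <<'E'
from h import *
go(.63,-.05,.233,86.5)
S=cams.camera('scene')
cv2.imwrite('pics/b6.png',cv2.resize(S['color'][90:260,220:400],None,fx=3.5,fy=3.5,interpolation=cv2.INTER_CUBIC)[:,:,::-1])
o=ctrl.get_obs()['eef_pos'];h=np.array([.4902,-.0465]);e=np.array([np.cos(np.radians(-3.5)),np.sin(np.radians(-3.5))])
print('u',(o[:2]-h)@e)
E
```

```text
time_s: 19.7
eef_pos: [0.6275, -0.0558, 0.2631]
eef_rot: [-0.0, 0.999, -0.032, -0.0]
wrist_force: [-0.9, 0.8, 1.3]
opening: -0.0
t 19.7 pos [ 0.6275 -0.0558  0.2631] head -93.7 q [-0.2767  0.4524  1.564  -0.0001  1.1255  1.3586] F [-0.8681  0.7701  1.2662] op -0.0 zax [-0.0004  0.     -1.    ]
-> offset [ 0.0021 -0.0059  0.0301] spin -0.19514334274470002
u 0.1375734647849047
```

View pics/b6.png

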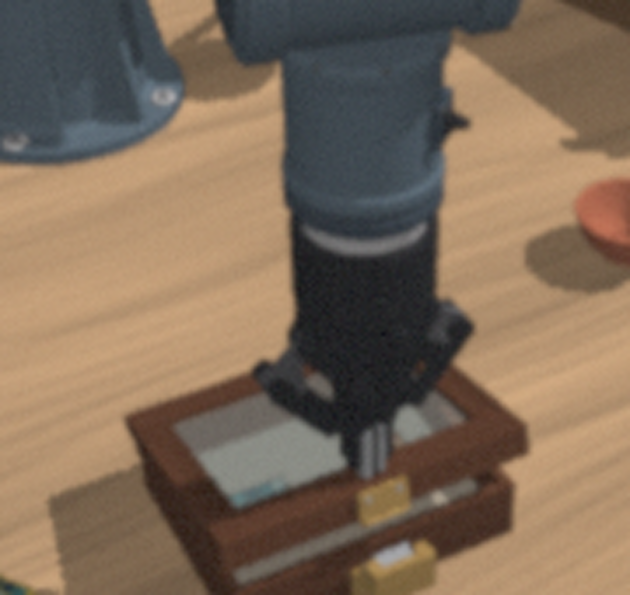

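```bash
python3 -m handwheel '[{"offset":[0.001,0,0.003],"spin":0,"grip":0},{"offset":[0.002,0,0.006],"spin":0,"grip":0},{"offset":[0.004,0,0.009],"spin":0,"grip":0},{"offset":[0.005,0,0.011],"spin":0,"grip":0},{"offset":[0.005,0,0.012],"spin":0,"grip":0},{"offset":[0.005,0,0.012],"spin":0,"grip":0}]'
python3 -m handwheel '[{"offset":[0,0,0.001],"spin":0,"grip":0},{"offset":[0,0,0.002],"spin":0,"grip":0},{"offset":[0,0,0.002],"spin":0,"grip":0}]'
python3 -m handwheel '[{"offset":[0,0,0.001],"spin":0,"grip":0},{"offset":[0,0,0.002],"spin":0,"grip":0},{"offset":[0,0,0.002],"spin":0,"grip":0}]'
```

```text
time_s: 20.5
eef_pos: [0.6326, -0.0561, 0.2518]
eef_rot: [0.0, 0.999, -0.032, 0.0]
wrist_force: [-1.4, -0.1, 1.1]
opening: 0.001
time_s: 20.88
eef_pos: [0.6328, -0.0561, 0.25]
eef_rot: [0.0, 0.999, -0.032, 0.001]
wrist_force: [0.5, -0.1, 2.7]
opening: 0.001
time_s: 21.25
eef_pos: [0.6325, -0.056, 0.2476]
eef_rot: [0.0, 0.999, -0.032, 0.0]
wrist_force: [2.2, 0.0, 2.2]
opening: 0.004
```

```bash
for i in 1 2; do :; done
python3 -m handwheel '[{"offset":[0.0005,0,0.001],"spin":0,"grip":0},{"offset":[0.0005,0,0.001],"spin":0,"grip":0}]' | grep -E 'pos|force'
python3 -m handwheel '[{"offset":[0.0005,0,0.001],"spin":0,"grip":0},{"offset":[0.0005,0,0.001],"spin":0,"grip":0}]' | grep -E 'pos|force'
```

```text
eef_pos: [0.6328, -0.056, 0.2464]
wrist_force: [0.3, -0.6, 2.2]
eef_pos: [0.6332, -0.056, 0.2453]
wrist_force: [-1.2, 0.2, 1.9]
```

```bash
python3 -m handwheel '[{"offset":[0,0,0.0005],"spin":0,"grip":0},{"offset":[0,0,0.0005],"spin":0,"grip":0}]' | grep -E 'pos|force'
```

```text
eef_pos: [0.6333, -0.0561, 0.245]
wrist_force: [-2.0, -0.1, 1.7]
```

```bash
python3 -m handwheel '[{"offset":[0,0,0.0005],"spin":0,"grip":0},{"offset":[0,0,0.0005],"spin":0,"grip":0}]' | grep -E 'pos|force'
```

```text
eef_pos: [0.6334, -0.056, 0.2446]
wrist_force: [-1.7, 0.0, 2.4]
```

```bash
python3 -m handwheel '[{"offset":[0,0,0.0005],"spin":0,"grip":0},{"offset":[0,0,0.001],"spin":0,"grip":0}]' | grep -E 'pos|force'
```

```text
eef_pos: [0.6335, -0.056, 0.2437]
wrist_force: [-1.4, -0.2, 2.0]
```

```bash
python3 -m handwheel '[{"offset":[0,0,0.0005],"spin":0,"grip":0},{"offset":[0,0,0.001],"spin":0,"grip":0}]' | grep -E 'pos|force'
```

```text
eef_pos: [0.6336, -0.056, 0.2428]
wrist_force: [-0.0, 0.1, 1.0]
```

```bash
python3 -m handwheel '[{"offset":[0,0,0.0005],"spin":0,"grip":0},{"offset":[0,0,0.0005],"spin":0,"grip":0}]' | grep -E 'pos|force'
```

```text
eef_pos: [0.6336, -0.0561, 0.2423]
wrist_force: [-0.0, 0.1, 1.3]
```

```bash
python3 -m handwheel '[{"offset":[0.0005,0,0.0005],"spin":0,"grip":0},{"offset":[0.001,0,0.001],"spin":0,"grip":0}]' | grep -E 'pos|force'
```

```text
eef_pos: [0.6343, -0.0561, 0.241]
wrist_force: [-1.7, 0.7, 1.2]
```

```bash
python3 -m handwheel '[{"offset":[0.0005,0,0.0005],"spin":0,"grip":0},{"offset":[0.001,0,0.001],"spin":0,"grip":0}]' | grep -E 'pos|force'
```

```text
eef_pos: [0.6354, -0.0562, 0.2401]
wrist_force: [-1.3, 0.8, 1.5]
```

```bash
python3 -m handwheel '[{"offset":[0,0,0.0005],"spin":0,"grip":0},{"offset":[0,0,0.0005],"spin":0,"grip":0}]' | grep -E 'pos|force'
```

```text
eef_pos: [0.6355, -0.0562, 0.2397]
wrist_force: [-1.9, -0.2, 1.1]
```

```bash
python3 -m handwheel '[{"offset":[0,0,0.0005],"spin":0,"grip":0},{"offset":[0,0,0.0005],"spin":0,"grip":0}]' | grep -E 'pos|force'
```

```text
eef_pos: [0.6355, -0.0562, 0.2392]
wrist_force: [0.0, 0.3, 1.2]
```

```bash
python3 -m handwheel '[{"offset":[0,0,0.0005],"spin":0,"grip":0},{"offset":[0,0,0.0005],"spin":0,"grip":0}]' | grep -E 'pos|force'
```

```text
eef_pos: [0.6355, -0.0562, 0.2388]
wrist_force: [-0.9, 0.1, 2.2]
```

```bash
python3 -m handwheel '[{"offset":[0,0,0.0005],"spin":0,"grip":0},{"offset":[0,0,0.0005],"spin":0,"grip":0}]' | grep -E 'pos|force'
python3 - <<'E'
from h import *
S=cams.camera('scene')
cv2.imwrite('pics/b7.png',cv2.resize(S['color'][150:270,250:400],None,fx=5,fy=5,interpolation=cv2.INTER_CUBIC)[:,:,::-1])
E
```

```text
eef_pos: [0.6356, -0.0562, 0.2384]
wrist_force: [-1.3, -1.4, 3.5]
```

View pics/b7.png

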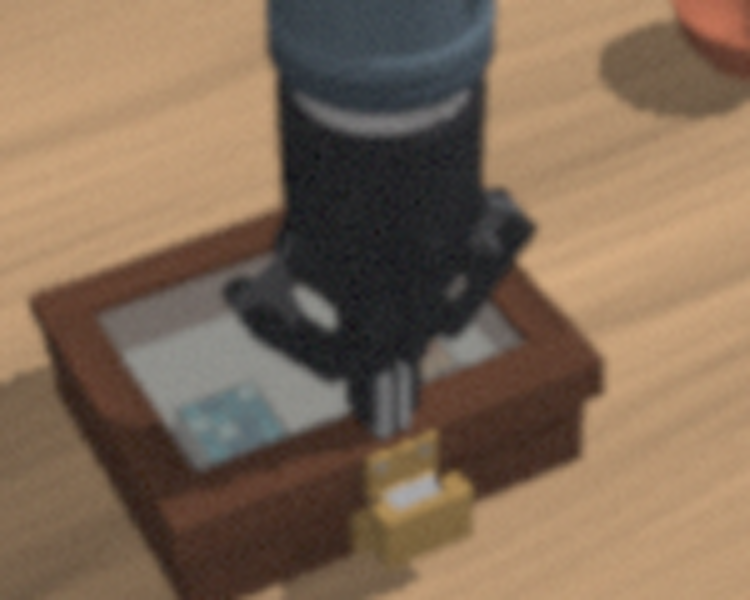

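The strike is meeting the bolt and the force is starting to climb.

```bash
python3 -m handwheel '[{"offset":[0,0,0.0005],"spin":0,"grip":0},{"offset":[0,0,0.0005],"spin":0,"grip":0}]' | grep -E 'pos|force'
```

```text
eef_pos: [0.6356, -0.0562, 0.238]
wrist_force: [-1.7, -0.5, 5.5]
```

```bash
python3 -m handwheel '[{"offset":[0,0,0.0004],"spin":0,"grip":0},{"offset":[0,0,0.0004],"spin":0,"grip":0}]' | grep -E 'pos|force'
```

```text
eef_pos: [0.6356, -0.0562, 0.2378]
wrist_force: [-1.4, 0.7, 6.2]
```

```bash
python3 -m handwheel '[{"offset":[0,0,0.0004],"spin":0,"grip":0},{"offset":[0,0,0.0004],"spin":0,"grip":0}]' | grep -E 'pos|force'
```

```text
eef_pos: [0.6356, -0.0562, 0.2376]
wrist_force: [-2.8, 1.3, 7.2]
```

```bash
python3 -m handwheel '[{"offset":[0,0,0.0004],"spin":0,"grip":0},{"offset":[0,0,0.0004],"spin":0,"grip":0}]' | grep -E 'pos|force'
```

```text
eef_pos: [0.6357, -0.0562, 0.2372]
wrist_force: [-2.6, 0.5, 7.0]
```

```bash
python3 -m handwheel '[{"offset":[0,0,0.0004],"spin":0,"grip":0},{"offset":[0,0,0.0004],"spin":0,"grip":0}]' | grep -E 'pos|force'
```

```text
eef_pos: [0.6357, -0.0562, 0.2369]
wrist_force: [-3.0, 0.3, 8.3]
```

```bash
python3 -m handwheel '[{"offset":[0,0,0.0004],"spin":0,"grip":0},{"offset":[0,0,0.0004],"spin":0,"grip":0}]' | grep -E 'pos|force'
```

```text
eef_pos: [0.6357, -0.0562, 0.2366]
wrist_force: [-2.8, -0.3, 8.1]
```

```bash
python3 -m handwheel '[{"offset":[0,0,0.0004],"spin":0,"grip":0},{"offset":[0,0,0.0004],"spin":0,"grip":0}]' | grep -E 'pos|force'
```

```text
eef_pos: [0.6357, -0.0562, 0.2362]
wrist_force: [-2.7, -0.2, 8.3]
```

```bash
python3 -m handwheel '[{"offset":[0,0,0.0004],"spin":0,"grip":0},{"offset":[0,0,0.0004],"spin":0,"grip":0}]' | grep -E 'pos|force'
```

```text
eef_pos: [0.6357, -0.0562, 0.2359]
wrist_force: [-2.4, 1.1, 8.2]
```

```bash
python3 -m handwheel '[{"offset":[0,0,0.0004],"spin":0,"grip":0},{"offset":[0,0,0.0004],"spin":0,"grip":0}]' | grep -E 'pos|force'
```

```text
eef_pos: [0.6358, -0.0562, 0.2355]
wrist_force: [-2.5, 1.0, 9.1]
```

```bash
python3 -m handwheel '[{"offset":[0,0,0.0004],"spin":0,"grip":0},{"offset":[0,0,0.0004],"spin":0,"grip":0}]' | grep -E 'pos|force'
```

```text
eef_pos: [0.6358, -0.0562, 0.2352]
wrist_force: [-2.6, 0.9, 8.6]
```

```bash
python3 -m handwheel '[{"offset":[0,0,0.0004],"spin":0,"grip":0},{"offset":[0,0,0.0004],"spin":0,"grip":0}]' | grep -E 'pos|force'
```

```text
eef_pos: [0.6358, -0.0562, 0.2348]
wrist_force: [-2.8, 0.5, 9.1]
```

```bash
python3 -m handwheel '[{"offset":[0,0,0.0004],"spin":0,"grip":0},{"offset":[0,0,0.0004],"spin":0,"grip":0}]' | grep -E 'pos|force'
```

```text
eef_pos: [0.6358, -0.0562, 0.2345]
wrist_force: [-2.7, 0.8, 9.1]
```

```bash
python3 -m handwheel '[{"offset":[0,0,0.0004],"spin":0,"grip":0},{"offset":[0,0,0.0004],"spin":0,"grip":0}]' | grep -E 'pos|force'
```

```text
eef_pos: [0.6358, -0.0562, 0.2341]
wrist_force: [-3.2, 1.7, 10.0]
```

```bash
python3 -m handwheel '[{"offset":[0,0,0.0004],"spin":0,"grip":0},{"offset":[0,0,0.0004],"spin":0,"grip":0}]' | grep -E 'pos|force'
```

```text
eef_pos: [0.6358, -0.0562, 0.2338]
wrist_force: [-3.1, 1.4, 10.9]
```

```bash
python3 -m handwheel '[{"offset":[0,0,0.0004],"spin":0,"grip":0},{"offset":[0,0,0.0004],"spin":0,"grip":0}]' | grep -E 'time|pos|force'
```

```text
time_s: 28.3
eef_pos: [0.6359, -0.0562, 0.2335]
wrist_force: [-2.9, 1.3, 9.9]
```

```bash
python3 -m handwheel '[{"offset":[0,0,0.0004],"spin":0,"grip":0},{"offset":[0,0,0.0004],"spin":0,"grip":0}]' | grep -E 'pos|force'
```

```text
eef_pos: [0.6359, -0.0562, 0.2331]
wrist_force: [-3.5, 1.1, 10.3]
```

```bash
python3 -m handwheel '[{"offset":[0,0,0.0004],"spin":0,"grip":0},{"offset":[0,0,0.0004],"spin":0,"grip":0}]' | grep -E 'pos|force'
```

```text
eef_pos: [0.6359, -0.0562, 0.2323]
wrist_force: [-1.9, 1.2, 7.9]
```

```bash
python3 -m handwheel '[{"offset":[0,0,0.0004],"spin":0,"grip":0},{"offset":[0,0,0.0004],"spin":0,"grip":0}]' | grep -E 'time|pos|force'
```

```text
time_s: 29.05
eef_pos: [0.6359, -0.0562, 0.2314]
wrist_force: [1.1, 1.0, 3.1]
```

The force has dropped from 10 to 3 N, which is the click. I'll go one small step further, then let go slowly and look.

```bash
python3 -m handwheel '[{"offset":[0,0,0.0003],"spin":0,"grip":0},{"offset":[0,0,0.0003],"spin":0,"grip":0}]' | grep -E 'pos|force'
python3 -m handwheel '[{"offset":[0,0,-0.001],"spin":0,"grip":0},{"offset":[0,0,-0.002],"spin":0,"grip":0},{"offset":[0,0,-0.003],"spin":0,"grip":0},{"offset":[0,0,-0.004],"spin":0,"grip":0},{"offset":[0,0,-0.004],"spin":0,"grip":0}]'
python3 - <<'E'
from h import *
S=cams.camera('scene')
cv2.imwrite('pics/b8.png',cv2.resize(S['color'][150:270,250:400],None,fx=5,fy=5,interpolation=cv2.INTER_CUBIC)[:,:,::-1])
E
```

```text
eef_pos: [0.6355, -0.0562, 0.2304]
wrist_force: [1.0, 0.7, 2.6]
time_s: 29.92
eef_pos: [0.6355, -0.0562, 0.2347]
eef_rot: [-0.0, 0.999, -0.032, 0.0]
wrist_force: [-0.1, -0.2, 0.5]
opening: 0.001
```

View pics/b8.png

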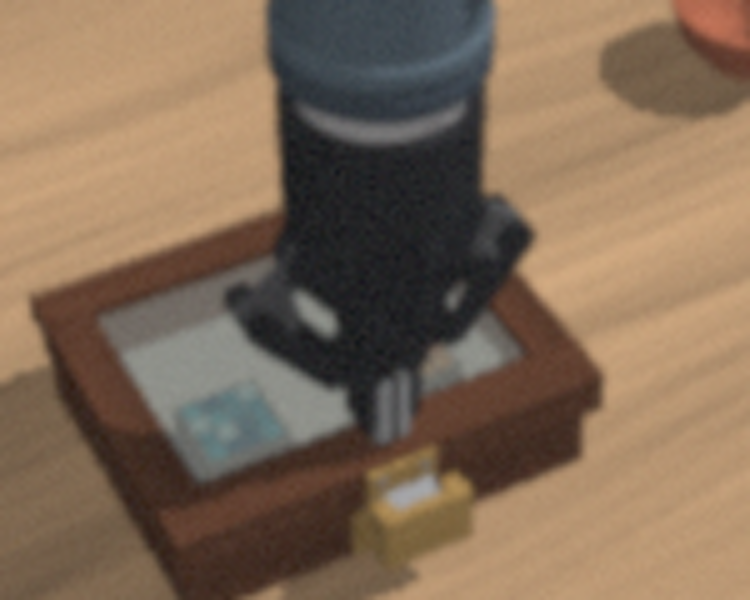

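```bash
python3 -m handwheel '[{"offset":[0,0,-0.005],"spin":0,"grip":0},{"offset":[0,0,-0.015],"spin":0,"grip":0},{"offset":[0,0,-0.035],"spin":0,"grip":0},{"offset":[0,0,-0.07],"spin":0,"grip":0},{"offset":[0,0,-0.11],"spin":0,"grip":0},{"offset":[0,0,-0.15],"spin":0,"grip":0},{"offset":[0,0,-0.18],"spin":0,"grip":0},{"offset":[0,0,-0.19],"spin":0,"grip":0},{"offset":[0,0,-0.19],"spin":0,"grip":0},{"offset":[0,0,-0.19],"spin":0,"grip":0},{"offset":[0,0,-0.19],"spin":0,"grip":0}]'
python3 - <<'E'
from h import *
S=cams.camera('scene')
cv2.imwrite('pics/b9.png',cv2.resize(S['color'][150:270,250:400],None,fx=5,fy=5,interpolation=cv2.INTER_CUBIC)[:,:,::-1])
save(S,'end')
for t in('tile_mid','vase','bowl','driver','rail'):print(t,[(r['uv'],r['confidence']) for r in landmark_of(S,t)])
a=np.radians(-3.5);e=np.array([np.cos(a),np.sin(a)])
for th in(0,.02,.04,.08):print(th,proj(S,np.r_[np.array([.4902,-.0465])+e*(.147*np.cos(th)-.012*np.sin(th)),.048+.147*np.sin(th)+.012*np.cos(th)]))
E
```

```text
time_s: 31.35
eef_pos: [0.6352, -0.0562, 0.4228]
eef_rot: [-0.0, 0.999, -0.032, -0.001]
wrist_force: [0.1, 0.2, -0.3]
opening: 0.001
tile_mid [([217.3, 265.2], 0.6)]
vase [([460.8, 206.9], 0.66)]
bowl [([397.9, 161.4], 0.83), ([299.8, 244.5], 0.2)]
driver [([219.1, 315.9], 0.68)]
rail [([325.6, 237.4], 0.63)]
0 [327.1096 235.9485]
0.02 [327.0436 234.8789]
0.04 [326.9639 233.7883]
0.08 [326.7632 231.5462]
```

View pics/b9.png

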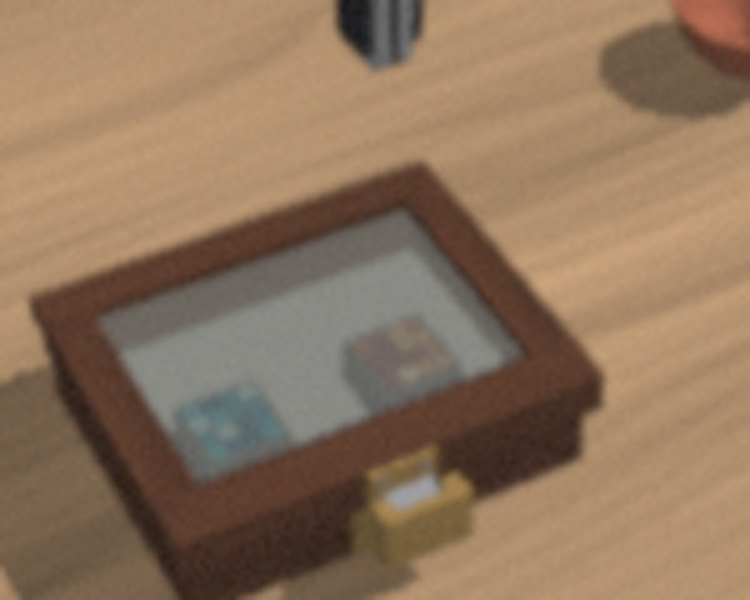

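View pics/end.png

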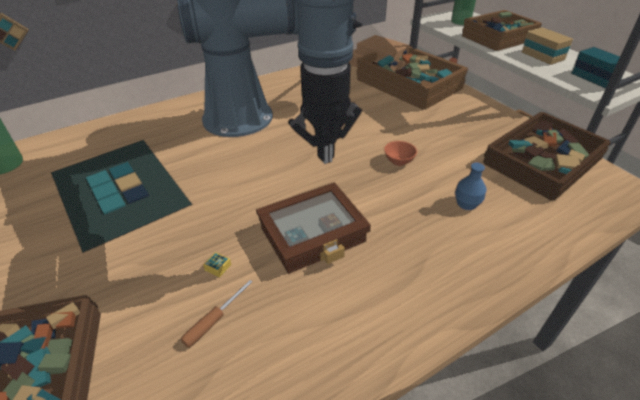

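The lid stays shut with its rail at (325.6,237.4), against (327.1,235.9) predicted for angle 0. Both tiles show under the glass and nothing else has moved, so I'm handing in.

```bash
python3 -c "
from bench import ctrl
print(ctrl.hand_in())"
```

```text
the job is handed in; nothing more can be done
None
```

The blue tile is in the empty nest and the lid is shut on its catch. I handed the job in at about 31 s of the 72 s allowed; no verdict was given.

- **Tile:** I set it down by feel and let go once it touched the nest floor. I felt up to about 16 N on the wrist, so it was pressed down a little before I backed off. Before the lid moved, the network put it within 2 px of the nest centre. After closing, the network no longer found it behind the glass, but the picture shows it lying in place.
- **Lid:** I swung it down by the middle of the front rail with the fingers shut. The upward force on the wrist climbed to about 11 N, then dropped to about 3 N at the click, well under 20 N. The glass was never pressed as far as I could tell.
- **After letting go:** The lid stayed shut, with the rail seen within about 2 px of where angle 0 puts it. That is too coarse to read the angle exactly, but the strike shows engaged in the catch.
- **Everything else:** In the last picture the vase, bowl, screwdriver and rust-coloured tile look where they stood. The bowl's reported point was 5 px off its first reading, which I take as detector noise because the robot never went near it.

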